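Hold the cross rail level between the posts for tacking

TASK

Pick up the cut cross rail from its two rests, bring it in beneath the overhanging pads of the clamped stand and hold it level between the two posts for the welder to tack: top face at the soapstone lines, centred on the posts, a small gap open at each end so that it touches neither. Finish while still holding it there, steady in the gripper; nothing is put down. Do not knock the stand, and leave everything else on the bench where it lies.

Things in the scene. Friction and masses are not known exactly. Their poses are not given: they have to be found in the camera images.
- rail_mid (a point): Centre of the cross rail, the piece to hold: a loose bare steel square tube, 25 x 25 mm in section and 200 mm long, about 0.3 kg. Its y axis runs along the length, z is up as it lies; the two ends are alike, and any of the four sides may be uppermost. It starts lying across the two rests, its centre 52.5 mm above the table (underside 40 mm, top 65 mm).
- rests: Two dark steel riser blocks fixed to the table that carry the rail at first. Origin on the table half-way between them. Each block is 70 mm along x, 25 mm along y and 40 mm high; they stand at y = -65 and +65 mm, so 105 mm of the rail's middle is free underneath.
- frame: The stand being made, bare steel, clamped to the table and immovable. Origin on the table midway between the posts; y runs from post to post, z up, -x is the open side towards the robot. A 30 x 30 mm sill, 330 mm long, lies along y. Two 30 x 30 mm posts stand on it, centred at y = -120 and +120 mm, inner faces 210 mm apart: the 200 mm rail leaves 5 mm at each end.
- pad_a (a point): Centre of the top of the pad on the post at y = +120 mm of the stand: a steel plate 50 x 50 x 6 mm, top 171 mm and underside 165 mm above the table. It overhangs the post by 10 mm all round.
- pad_b (a point): The same for the pad on the post at y = -120 mm. Between the two pads only 190 mm is open, less than the rail's length, so the rail comes in below them, along the stand's x.
- clamp_a (a point): Top of the pillar of one of the stand's two hold-down clamps, 105 mm high, at x = +62 mm, y = +151 mm of the stand; its arm (96 mm above the table) and screw (112 mm) reach forward to x = -25 mm over the sill's end, outside the post. The other clamp is its mirror image at y = -151 mm.
- seat (a point): The point midway between the two posts where the centre of the rail belongs: 115 mm above the table, on the centre plane of the posts. Axes as the stand's. The rail's top is then at the soapstone lines: a white line 3 mm thick runs round each post, its middle 127.5 mm above the table.
- offcut_mid (a point): Bystander: a shorter piece of the same 25 mm square tube, only 120 mm long, lying on the table beyond the rests. Point at its centre.
- flatbar_mid (a point): Bystander: flat steel bar 30 x 220 x 6 mm lying on the table to the robot's right. Point at its centre.
- magnet_mid (a point): Bystander: hexagonal welding magnet, 100 mm across and 20 mm thick, lying on the table beyond the stand. Point at its centre.
- wirebrush_mid (a point): Bystander: wire brush with wooden back, 260 mm long, 32 mm high, lying on the table nearer the robot. Point near its centre.
- chipper_mid (a point): Bystander: chipping hammer, 270 mm long, 22 mm high, lying on the table to the robot's left. Point at the middle of its handle.
- fclamp_mid (a point): Bystander: F-clamp, 265 mm long and 24 mm high, lying on the table to the robot's right. Point at the middle of its bar.
- spraycan_mid (a point): Bystander: spray can 62 mm in diameter, 170 mm high, standing at the back of the table. Point at its centre.
- disc_mid (a point): Bystander: grinding disc 125 mm in diameter, 6 mm thick, lying on the table to the robot's left. Point at its centre.
Not all that is in view belongs to the job. What is shaped like the part that bears rail_mid but blue is not meant.

How it is judged (in metres and radians):
On the way:
1. the rail is gripped and lifted clear of its rests, its underside more than 30 mm above them (height (world z) of rail_mid above 0.0825 m and contact force between the fingers and rail above 1 N and contact force between rail and rests below 0.05 N), for 0.2 s.
At the end, for the whole second after the job is handed in: Gripper holds the rail, nothing else touches it (stand under 0.3 N): centre within 6 mm of the seat in height and across, 4.5 mm along the stand; level within 2 degrees, in line within 2.3, faces upright within 3.4; steady (under 10 mm/s, 0.06 rad/s) through the last second (x of rail_mid in the frame of seat between -0.006 and 0.006 m and y of rail_mid in the frame of seat between -0.0045 and 0.0045 m and z of rail_mid in the frame of seat between -0.006 and 0.006 m and angle between the y axis of rail_mid and the y axis of seat, either way round below 0.04 rad and angle between rail_mid's own y axis and vertical between 1.5358 and 1.6058 rad and (angle between the z axis of rail_mid and the z axis of seat, either way round below 0.06 rad or angle between the x axis of rail_mid and the z axis of seat, either way round below 0.06 rad) and contact force between the fingers and rail above 1 N and contact force between rail and frame below 0.3 N and contact force between rail and rests below 0.05 N and linear speed of rail below 0.01 m/s and angular speed of rail below 0.06 rad/s); the arm keeps its last pose, push and grip.
It fails at once if the stand is knocked: more than 30 N on it from the rail, the fingers or the arm (contact force between any of rail, the fingers, the arm and frame above 30 N).
It fails at once if a bystander is moved by more than 20 mm (distance of any of offcut_mid, flatbar_mid, magnet_mid, wirebrush_mid, chipper_mid, fclamp_mid, spraycan_mid, disc_mid from where it was at the start of the episode above 0.02 m).
It also fails if it takes over 54 s, if anything falls off the work surface, if the arm or the gripper's body presses on something with over 40 N, if the wrist force passes 120 N, or if a joint passes its speed limit or range.

ROBOT

A 6-joint arm with a two-finger parallel gripper is mounted at the origin on the work surface. World frame = base frame: x ahead of the robot, y to its left, z up, the work surface at z = 0. Lengths are in m, angles in degrees, forces in N, time in s.
With the tool pointing down it reaches from about 0.3 to 0.825 m from the base axis. Payload 5.4 kg.
Tool frame: the origin (TCP) lies midway between the tips of the shut fingers; the grasp point (between the pads) lies 19 mm behind it; z points along the fingers, x is the direction in which the jaws open and shut, and the axes are right-handed (so a half turn about z gives the same grasp; the last joint's range is limited). The gripper opens to 92 mm and grips with 3 to 60 N. Pads are 20 mm wide; open, the fingers measure 128 mm over their backs; the gripper's body (75 mm by 189 mm) begins 69 mm behind the grasp point.
Start: joints at [53.279, 9.076, 91.501, -0, 79.423, -12.038], TCP at [0.24, 0.522, 0.215] pointing down, gripper open.
Joint ranges: [-166.64, 166.64], [-54.1, 131.32], [10.49, 154.53], [-73.88, 253.88], [9.74, 151.15], [-171.62, 171.62]. Speed limits (degrees/s): [147.25, 147.25, 180, 180, 180, 180].

INTERFACE

Orientations are given as a 3x3 rotation matrix whose columns are the frame's x, y, z axes.
In Python, from rig import ctrl, vision, finish_job gives the robot as it stands.
- The arm moves only by the tool servo_tool, never from a script. Its argument "steps" is a list of rows, each a list of 3 entries, a list of its own where there are three numbers: the shift along the world's x, y, z in cm, then the turn, a rotation vector about the world's x, y, z in degrees, then the finger opening in cm, from 0 to 9.19. A call has 1 to 10 rows; each row shifts and turns the pose as measured when the row begins; what a row does not reach is not made up. A row lasts 1/8 s, in which the tool goes at most 62.5 mm and 10.7 degrees, less where a joint would pass 70% of its speed; a pose out of reach is approached as far as the arm can. A call with a gripper value outside its range is refused whole. The fingers move at their own pace and stop on an object; the grip force is fixed at half the most. Time passes only in rows, so rows that do not move let the fingers close. It gives the time, the measured TCP pose, the force and the opening at its end, in the units of the state.
- ctrl.get_obs(): the state, without advancing time (a new reading comes with each control period).
- vision.grab_frame(name): name is "side" or "top"; returns the picture (480x640x3 uint8, red, green, blue); there is no depth.
- vision.camera_info(name): a dict with "K" (3x3 intrinsics, pixels), "distortion" ([k1, k2, p1, p2, k3] as OpenCV has them; the pictures are not rectified), "extrinsics" (4x4, takes a point from camera to world coordinates). Camera axes: x right, y up, looking along -z (the intrinsics and any distortion apply to the point x, -y, -z); pixel columns grow to the right and rows downward; lengths in m; the calibration is good to about 2 mm. A picture is of the moment at which its call begins. camera_info takes no time and is no camera call.
- finish_job(): hands the job in, once; it reports no verdict.
The state is a dict: "time": time; "q": joint angles; "qd": joint speeds; "tau": joint torques, N m; "ee_pos": TCP position; "tool_rot": TCP orientation; "wrist_force": force on the tool from outside, world axes, zero at the start; "torque": the same for the moment, N m; "grip_width": finger opening in m.
Only numpy, scipy, OpenCV 4.12 (cv2) and the standard library are available. Lean on these libraries where they do the work, as an engineer would, in place of code of your own. Each camera call takes 0.05 s, during which the arm holds its last target.

## Working session

There is one attempt and no reset: what is moved stays moved. The work goes in short steps, Python scripts to look and compute and a tool call to move; the robot and the scene stay as the last step left them, time stands still between calls to the robot, and variables do not carry over. Pictures are saved under pics/ and viewed, and the job is handed in when it is done.

Besides the shell and the picture viewer there is one more tool, called after "Call:" as name(argument=value, ...) on one line, values as JSON. servo_tool: Moves the arm, as the interface text tells. Its arguments: {"type":"object","properties":{"steps":{"type":"array","items":{"type":"array"}}},"required":["steps"]}

```bash
mkdir -p pics; ls; python3 - <<'E'
from rig import ctrl, vision
import cv2, numpy as np
for n in ("side","top"):
    im=vision.grab_frame(n); cv2.imwrite(f"pics/{n}0.png",im[...,::-1])
    c=vision.camera_info(n); print(n,np.round(np.array(c["K"]),1).tolist(),c["distortion"],np.round(c["extrinsics"],4).tolist())
print(ctrl.get_obs())
E
```

```text
pics
side [[487.4, 0.0, 316.0], [0.0, 487.4, 235.5], [0.0, 0.0, 1.0]] [-0.06610851  0.          0.          0.          0.        ] [[-0.9903, 0.1042, -0.0915, 0.4067], [-0.1383, -0.6925, 0.708, 0.9678], [0.0104, 0.7139, 0.7002, 1.0351], [0.0, 0.0, 0.0, 1.0]]
top [[439.0, 0.0, 318.2], [0.0, 439.0, 236.2], [0.0, 0.0, 1.0]] [-0.10613489  0.          0.          0.          0.        ] [[0.023, 0.9954, -0.0926, 0.3841], [-0.9996, 0.0243, 0.0124, 0.0677], [0.0146, 0.0923, 0.9956, 1.6226], [0.0, 0.0, 0.0, 1.0]]
{'time': 0.1, 'q': array([ 5.32797380e+01,  9.10755512e+00,  9.15612997e+01,  7.25073785e-05,
        7.94245597e+01, -1.20380922e+01]), 'qd': array([-0.00409908, -0.09885648, -0.08395043,  0.17613182, -0.06750384,
       -0.02019605]), 'tau': array([ 2.19179306e-04, -3.86498201e+01, -3.22961712e+01,  7.03624869e-02,
        3.39269231e-02, -5.69189956e-05]), 'ee_pos': array([0.23979955, 0.52201143, 0.21376392]), 'tool_rot': array([[ 4.17583763e-01,  9.08637908e-01, -9.75822301e-04],
       [ 9.08637034e-01, -4.17584764e-01, -1.30611972e-03],
       [-1.59427841e-03, -3.41253893e-04, -9.99998671e-01]]), 'wrist_force': array([ 0.131619  , -0.12422903,  0.77651441]), 'torque': array([-0.01025871, -0.00580054,  0.00925735]), 'grip_width': 0.09210880855586702}
```

View pics/side0.png

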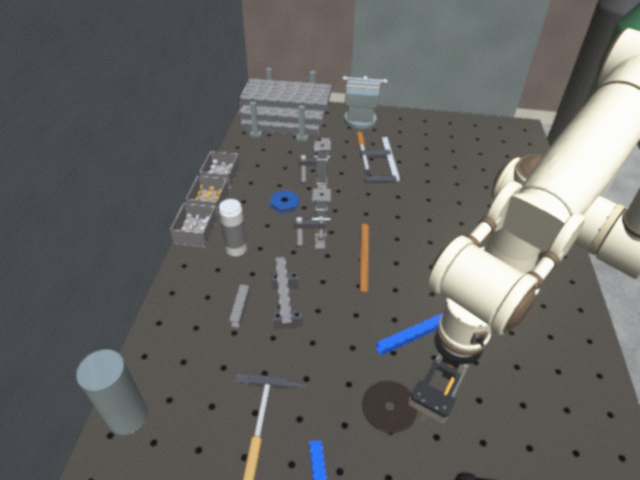

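View pics/top0.png

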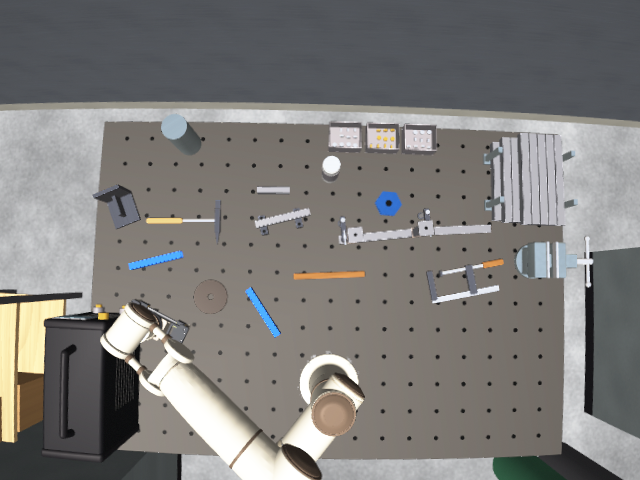

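Candidates for the rail, in top-view pixels:
- grey bar across two dark blocks at (283,218): this matches the description
- short grey offcut at (273,190)
- blue bars at (156,261) and (263,312), which are decoys
- flat bar at about (462,230)

I'll check the choice with close crops.

```bash
python3 - <<'E'
import cv2
t=cv2.imread("pics/top0.png"); s=cv2.imread("pics/side0.png")
cv2.imwrite("pics/topc.png",cv2.resize(t[175:255,240:320],None,fx=7,fy=7,interpolation=cv2.INTER_CUBIC))
cv2.imwrite("pics/topf.png",cv2.resize(t[195:255,330:430],None,fx=8,fy=8,interpolation=cv2.INTER_CUBIC))
cv2.imwrite("pics/sidec.png",cv2.resize(s[130:340,220:350],None,fx=3.7,fy=2.8,interpolation=cv2.INTER_CUBIC))
cv2.imwrite("pics/sidef.png",cv2.resize(s[130:260,280:350],None,fx=4.5,fy=4.5,interpolation=cv2.INTER_CUBIC))
E
```

```text
(no output)
```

View pics/topc.png

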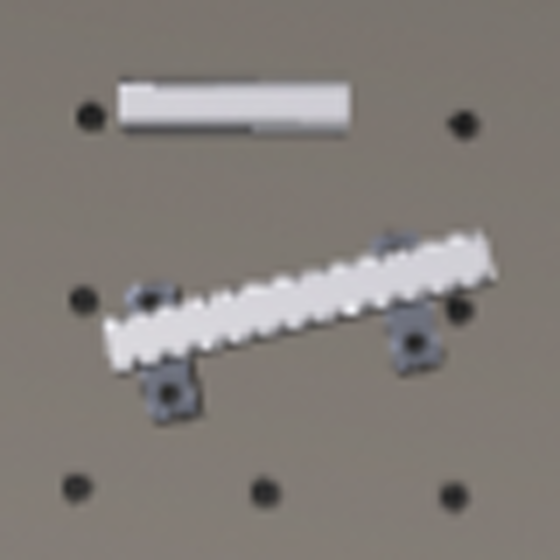

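View pics/topf.png

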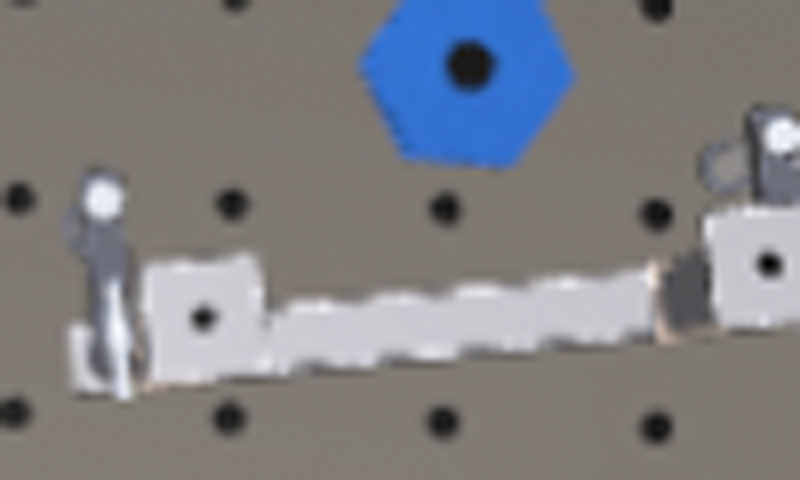

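View pics/sidef.png

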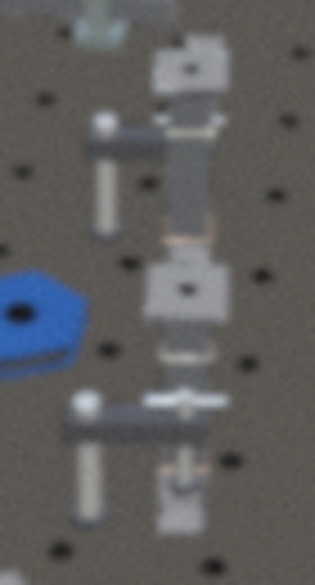

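```bash
cat > h.py <<'E'
import numpy as np, cv2
from rig import vision
def cam(n):
    c=vision.camera_info(n); E=np.array(c["extrinsics"]); return np.array(c["K"]),np.array(c["distortion"],float),E
def ray(n,px):
    K,d,E=cam(n); p=cv2.undistortPoints(np.array([[px]],float),K,d)[0,0]
    return E[:3,3],E[:3,:3]@np.array([p[0],-p[1],-1.0])
def at_z(n,px,z):
    o,r=ray(n,px); return o+r*(z-o[2])/r[2]
def proj(n,P):
    K,d,E=cam(n); P=np.atleast_2d(P); q=(P-E[:3,3])@E[:3,:3]; q=q*[1,-1,-1]
    return cv2.projectPoints(q,np.zeros(3),np.zeros(3),K,d)[0][:,0]
def tri(a,b):
    A=[];y=[]
    for n,p in (("top",a),("side",b)):
        o,r=ray(n,p); r=r/np.linalg.norm(r); M=np.eye(3)-np.outer(r,r); A.append(M); y.append(M@o)
    s=np.linalg.lstsq(np.vstack(A),np.hstack(y),rcond=None); return s[0],np.sqrt(s[1])
E
python3 - <<'E'
from h import *
t=cv2.imread("pics/top0.png"); s=cv2.imread("pics/side0.png")
pa=at_z("top",(355.06,234.3),.171); pb=at_z("top",(425.7,227.6),.171)
print("top pads",pa,pb,np.linalg.norm(pa-pb))
pa2=at_z("side",(321.2,193.8),.171); pb2=at_z("side",(322.1,144.9),.171)
print("side pads",pa2,pb2,np.linalg.norm(pa2-pb2))
print(tri((355.06,234.3),(321.2,193.8)),tri((425.7,227.6),(322.1,144.9)))
for u in((112/7+240,347/7+175),(490/7+240,256/7+175)): print("rail end",at_z("top",u,.065))
print("offcut",at_z("top",(273,190),.0125))
cv2.imwrite("pics/sider.png",cv2.resize(s[245:335,220:320],None,fx=7,fy=6,interpolation=cv2.INTER_CUBIC))
E
```

```text
top pads [ 0.52832805 -0.07293023  0.171     ] [ 0.55682051 -0.31096262  0.171     ] 0.23973159104859681
side pads [ 0.52812148 -0.07171933  0.171     ] [ 0.55668884 -0.31023765  0.171     ] 0.24022298781220452
(array([ 0.5283558 , -0.07303815,  0.16990892]), array([0.00011361])) (array([ 0.55684131, -0.31111765,  0.17040879]), array([6.96644832e-05]))
rail end [0.56512396 0.27142908 0.065     ]
rail end [0.61670271 0.07969791 0.065     ]
offcut [0.70229436 0.21985523 0.0125    ]
```

View pics/sider.png

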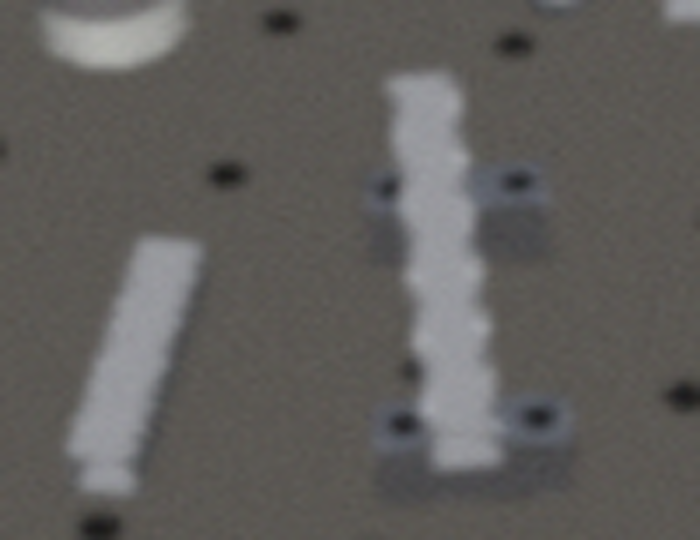

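```bash
cat >> h.py <<'E'
from scipy.optimize import least_squares
def box(c,yaw,L=.2,w=.025,tilt=0):
    ys=np.array([-1,1])*L/2; R=cv2.Rodrigues(np.array([0,0,yaw]))[0]@cv2.Rodrigues(np.array([tilt,0,0.]))[0]
    return np.array([[x,y,z] for x in(-w/2,w/2) for y in ys for z in(-w/2,w/2)])@R.T+c
def sil(n,P,shape=(480,640),ss=8):
    q=proj(n,P); h=cv2.convexHull(((q+.5)*ss).astype(np.float32)) # supersampled
    x0,y0=np.floor(q.min(0)).astype(int)-6; x1,y1=np.ceil(q.max(0)).astype(int)+7
    m=np.zeros(((y1-y0)*ss,(x1-x0)*ss),np.float32)
    cv2.fillPoly(m,[np.round((h-np.array([x0,y0])*ss)*16).astype(np.int32)],1,shift=4)
    return cv2.resize(m,(x1-x0,y1-y0),interpolation=cv2.INTER_AREA),(x0,y0)
E
python3 - <<'E'
from h import *
t=cv2.imread("pics/top0.png").astype(float); s=cv2.imread("pics/side0.png").astype(float)
def mask(im,roi,th):
    x0,x1,y0,y1=roi; g=im[y0:y1,x0:x1].min(2); m=(g>th).astype(np.uint8)
    n,l,st,c=cv2.connectedComponentsWithStats(m); k=1+np.argmax(st[1:,4]); return (l==k).astype(np.uint8),(x0,y0),st[k]
for n,im,roi,th in(("top",t,(250,318,202,236),150),("side",s,(268,305,250,330),120)):
    m,o,st=mask(im,roi,th); print(n,st)
    pts=np.argwhere(m)[:,::-1]+o; (c,wh,a)=cv2.minAreaRect(pts.astype(np.float32)); print(c,wh,a, pts.mean(0))
    print(at_z(n,pts.mean(0),.065))
    cc=np.argwhere(m)[:,::-1]; u,_,vt=np.linalg.svd(cc-cc.mean(0),full_matrices=False); d=vt[0]
    p=at_z(n,pts.mean(0)+d*20,.065)-at_z(n,pts.mean(0)-d*20,.065); print("yaw",np.degrees(np.arctan2(-p[0],p[1])))
print(proj("top",np.array([[.5909,.1756,.065]])),proj("side",np.array([[.5909,.1756,.065]])))
P=box(np.array([.5909,.1756,.0525]),np.radians(15.06)); 
for n,im in(("top",t),("side",s)):
    im=im.astype(np.uint8).copy(); im=cv2.resize(im,None,fx=4,fy=4,interpolation=cv2.INTER_CUBIC)
    for p in proj(n,P): cv2.circle(im,tuple(int(v) for v in (p+.5)*4),2,(0,0,255),-1)
    c=proj(n,P).mean(0)*4; x,y=c.astype(int); cv2.imwrite(f"pics/ov_{n}.png",im[y-200:y+200,x-200:x+200])
E
```

```text
top [  5   6  56  20 397]
(282.0544128417969, 217.1805419921875) (7.631622314453125, 56.27577590942383) 76.23921203613281 [282.03274559 217.302267  ]
[0.5935408  0.17918506 0.065     ]
yaw 15.28679655872361
side [  7   7  17  66 629]
(282.7695007324219, 289.4706115722656) (65.59266662597656, 10.826677322387695) 83.774169921875 [283.0381558  289.81558029]
[0.58923851 0.19559669 0.065     ]
yaw 15.111290929955075
[[283.01129822 218.05829363]] [[283.84063074 283.77653049]]
```

```bash
python3 -c "
import cv2,numpy as np
cv2.imwrite('pics/ov.png',np.hstack([cv2.imread('pics/ov_top.png'),cv2.imread('pics/ov_side.png')]))"
```

```text
(no output)
```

View pics/ov.png

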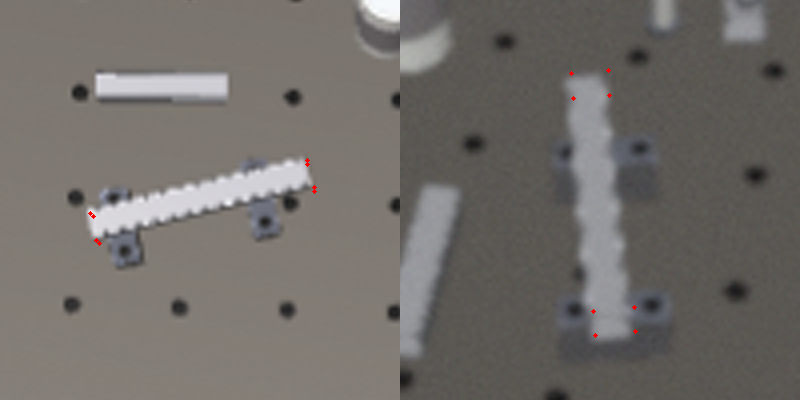

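Measured values:
- **Rail:** centre about (0.593, 0.179), yaw about 15.2°. It is the grey bar on the dark rests at top (282,217).
- **Stand:** seat about (0.5425, -0.1915), yaw about 6.8°. The pads come out 240 mm apart, as given, and the two cameras agree within 1 mm.

Next I move above the rail.

Call:
servo_tool(steps=[[[4.4,-4.3,0],[0,0,-6.3],9.19],[[4.4,-4.3,0],[0,0,-6.3],9.19],[[4.4,-4.3,0],[0,0,-6.3],9.19],[[4.4,-4.3,0],[0,0,-6.3],9.19],[[4.4,-4.3,0],[0,0,-6.3],9.19],[[4.4,-4.3,0],[0,0,-6.3],9.19],[[4.4,-4.3,0],[0,0,-6.3],9.19],[[4.4,-4.3,0],[0,0,-6.3],9.19]])

```text
time: 1.1
ee_pos: [0.593, 0.171, 0.2103]
tool_rot: [[0.971, 0.238, -0.006], [0.238, -0.971, 0.001], [-0.006, -0.003, -1.0]]
wrist_force: [0.8, 0.8, 0.3]
grip_width: 0.0921
```

Call:
servo_tool(steps=[[[0,0.8,-3],[0,-0.3,1.4],9.19],[[0,0,-3],[0,0,0],9.19],[[0,0,-3],[0,0,0],9.19],[[0,0,0],[0,0,0],9.19]])

```text
time: 1.6
ee_pos: [0.5951, 0.1738, 0.1159]
tool_rot: [[0.967, 0.254, -0.003], [0.254, -0.967, 0.0], [-0.003, -0.001, -1.0]]
wrist_force: [-0.8, -0.0, -1.1]
grip_width: 0.0922
```

```bash
python3 - <<'E'
from h import *
from rig import ctrl
for n in ("side","top"):
    im=vision.grab_frame(n); cv2.imwrite(f"pics/{n}1.png",im[...,::-1])
o=ctrl.get_obs(); R=o["tool_rot"]; print(o["time"],o["ee_pos"],np.round(R,4).tolist(),np.degrees(np.arctan2(R[1,0],R[0,0])))
s=cv2.imread("pics/side1.png");t=cv2.imread("pics/top1.png")
cv2.imwrite("pics/c1.png",np.hstack([cv2.resize(s[220:340,230:330],(400,480),interpolation=3),cv2.resize(t[165:265,235:318],(398,480),interpolation=3)]))
E
```

```text
1.7 [0.59767687 0.17422097 0.11966845] [[0.9673, 0.2537, 0.0039], [0.2537, -0.9673, 0.001], [0.0041, 0.0, -1.0]] 14.697983474488515
```

View pics/c1.png

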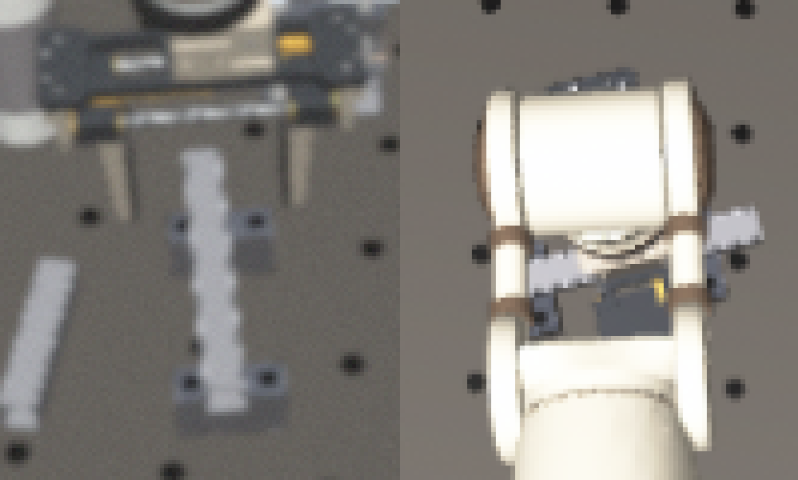

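The jaws straddle the rail, with the fingers either side in the side view. Now I descend.

Call:
servo_tool(steps=[[[-0.3,0.5,-3],[0,0.1,0.5],9.19],[[0,0,-2.5],[0,0,0],9.19],[[0,0,-1.5],[0,0,0],9.19],[[0,0,0],[0,0,0],9.19],[[0,0,0],[0,0,0],9.19]])

```text
time: 2.33
ee_pos: [0.6015, 0.1806, 0.058]
tool_rot: [[0.965, 0.263, 0.019], [0.263, -0.965, 0.003], [0.019, 0.002, -1.0]]
wrist_force: [-0.1, 0.9, -0.4]
grip_width: 0.092
```

Call:
servo_tool(steps=[[[-0.7,-0.1,-1.1],[0,1.1,0],9.19],[[0,0,-1.0],[0,0,0],9.19],[[0,0,0],[0,0,0],9.19]])

```text
time: 2.7
ee_pos: [0.595, 0.1795, 0.0373]
tool_rot: [[0.965, 0.263, 0.0], [0.263, -0.965, 0.003], [0.001, -0.003, -1.0]]
wrist_force: [0.3, -0.6, 0.2]
grip_width: 0.0921
```

```bash
cat >> h.py <<'E'
def st():
    from rig import ctrl
    o=ctrl.get_obs(); R=o["tool_rot"]; z=R[:,2]
    print("t",o["time"],"p",np.round(o["ee_pos"],4),"grasp",np.round(o["ee_pos"]-.019*z,4),"yaw %.2f"%np.degrees(np.arctan2(R[1,0],R[0,0])),"fix wx %.2f wy %.2f"%(np.degrees(z[1]),np.degrees(z[0])),"(x-tilt %.2f)"%np.degrees(R[2,0]),"F",np.round(o["wrist_force"],1),"w",round(o["grip_width"],4))
E
python3 -c "
from h import *
st()"
```

```text
t 2.7 p [0.595  0.1795 0.0373] grasp [0.595  0.1795 0.0563] yaw 15.25 fix wx 0.17 wy 0.03 (x-tilt 0.07) F [ 0.3 -0.6  0.2] w 0.0921
```

Call:
servo_tool(steps=[[[-0.1,0,0],[-0.2,0,0],6],[[0,0,0],[0,0,0],4],[[0,0,0],[0,0,0],0],[[0,0,0],[0,0,0],0],[[0,0,0],[0,0,0],0]])

```text
time: 3.32
ee_pos: [0.5944, 0.1796, 0.0379]
tool_rot: [[0.965, 0.263, 0.002], [0.263, -0.965, -0.001], [0.001, 0.001, -1.0]]
wrist_force: [-0.3, 0.5, 0.2]
grip_width: 0.044
```

```bash
sed -i 's/np.degrees(z\[1\])/np.degrees(-z[1])/' h.py; python3 -c "
from h import *
st()"
```

```text
t 3.325 p [0.5944 0.1796 0.0379] grasp [0.5944 0.1796 0.0569] yaw 15.25 fix wx 0.04 wy 0.09 (x-tilt 0.07) F [-0.3  0.5  0.2] w 0.044
```

Call:
servo_tool(steps=[[[0,0,0],[0,0,0],0],[[0,0,0],[0,0,0],0],[[0,0,0],[0,0,0],0],[[0,0,0],[0,0,0],0],[[0,0,0],[0,0,0],0]])

```text
time: 3.95
ee_pos: [0.5946, 0.1796, 0.038]
tool_rot: [[0.965, 0.263, 0.002], [0.263, -0.965, -0.001], [0.002, 0.001, -1.0]]
wrist_force: [0.4, 0.5, -0.7]
grip_width: 0.0248
```

```bash
python3 -c "
from h import *
st()"
```

```text
t 3.95 p [0.5946 0.1796 0.038 ] grasp [0.5946 0.1796 0.057 ] yaw 15.25 fix wx 0.03 wy 0.11 (x-tilt 0.10) F [ 0.4  0.5 -0.7] w 0.0248
```

The grip is firm at a width of 24.8 mm. Now I lift.

Call:
servo_tool(steps=[[[0,0,1.5],[0,0,0],0],[[0,0,3],[0,0,0],0],[[0,0,3],[0,0,0],0],[[0,0,2.5],[0,0,0],0],[[0,0,0],[0,0,0],0],[[0,0,0],[0,0,0],0]])

```text
time: 4.7
ee_pos: [0.5911, 0.1793, 0.1401]
tool_rot: [[0.965, 0.263, -0.004], [0.263, -0.965, -0.001], [-0.005, 0.0, -1.0]]
wrist_force: [-0.6, 0.2, -3.7]
grip_width: 0.0249
```

```bash
python3 - <<'E'
from h import *
st()
for n in ("side","top"):
    im=vision.grab_frame(n); cv2.imwrite(f"pics/{n}2.png",im[...,::-1])
s=cv2.imread("pics/side2.png");t=cv2.imread("pics/top2.png")
cv2.imwrite("pics/c2.png",np.hstack([cv2.resize(s[200:340,230:330],(400,560),interpolation=3),cv2.resize(t[165:265,235:318],(398,560),interpolation=3)]))
E
```

```text
t 4.7 p [0.5911 0.1793 0.1401] grasp [0.5912 0.1793 0.1591] yaw 15.25 fix wx 0.07 wy -0.25 (x-tilt -0.26) F [-0.6  0.2 -3.7] w 0.0249
```

View pics/c2.png

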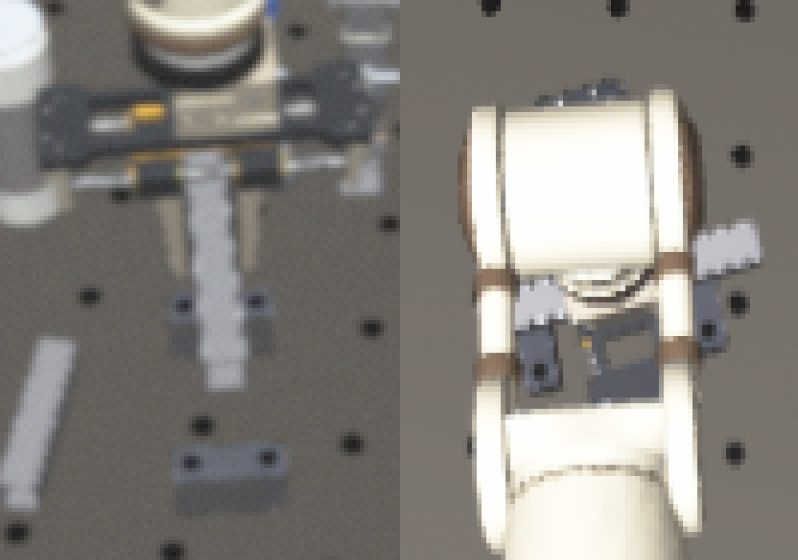

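The rail is lifted, clear of both rests in both views. I back out in -x first, then traverse in -y in front of the stand.

Call:
servo_tool(steps=[[[-2,0,0],[0,-0.2,0],0],[[-3.5,0,0],[0,0,0],0],[[-3.5,-1,0],[0,0,-1],0],[[-3.5,-2,0],[0,0,-1],0],[[-2,-3.5,0],[0,0,-1],0],[[0,-3.5,0],[0,0,-1],0],[[0,-3.5,0],[0,0,-1],0],[[0,-3.5,0],[0,0,-1],0],[[0,-3.5,0],[0,0,-1],0],[[0,-3.5,0],[0,0,-1],0]])

```text
time: 6.05
ee_pos: [0.4335, -0.065, 0.1288]
tool_rot: [[0.992, 0.126, -0.019], [0.126, -0.992, 0.002], [-0.018, -0.004, -1.0]]
wrist_force: [0.5, 0.5, -2.9]
grip_width: 0.0249
```

```bash
python3 -c "
from h import *
st()"
```

```text
t 6.05 p [ 0.4335 -0.065   0.1288] grasp [ 0.4338 -0.0651  0.1478] yaw 7.26 fix wx -0.11 wy -1.06 (x-tilt -1.04) F [ 0.5  0.5 -2.9] w 0.0249
```

Call:
servo_tool(steps=[[[0.5,-3.5,0.5],[0,-1.0,-0.3],0],[[0,-3.5,0],[0,0,0],0],[[0,-3.5,0],[0,0,0],0],[[0,-2.5,0],[0,0,0],0],[[0,0,0],[0,0,0],0],[[0,0,0],[0,0,0],0]])

```text
time: 6.8
ee_pos: [0.4345, -0.1986, 0.1285]
tool_rot: [[0.993, 0.117, -0.008], [0.117, -0.993, 0.008], [-0.007, -0.009, -1.0]]
wrist_force: [0.0, 0.7, -2.8]
grip_width: 0.025
```

```bash
python3 - <<'E'
from h import *
st()
for n in ("side","top"):
    im=vision.grab_frame(n); cv2.imwrite(f"pics/{n}3.png",im[...,::-1])
st()
s=cv2.imread("pics/side3.png");t=cv2.imread("pics/top3.png")
cv2.imwrite("pics/c3.png",np.hstack([cv2.resize(s[115:255,280:380],(400,560),interpolation=3),cv2.resize(t[200:300,330:430],(400,560),interpolation=3)]))
E
```

```text
t 6.8 p [ 0.4345 -0.1986  0.1285] grasp [ 0.4347 -0.1987  0.1475] yaw 6.70 fix wx -0.47 wy -0.48 (x-tilt -0.42) F [ 0.   0.7 -2.8] w 0.025
t 6.9 p [ 0.4348 -0.1984  0.1287] grasp [ 0.4349 -0.1986  0.1477] yaw 6.75 fix wx -0.44 wy -0.46 (x-tilt -0.40) F [-0.3  0.3 -3.4] w 0.0246
```

View pics/c3.png

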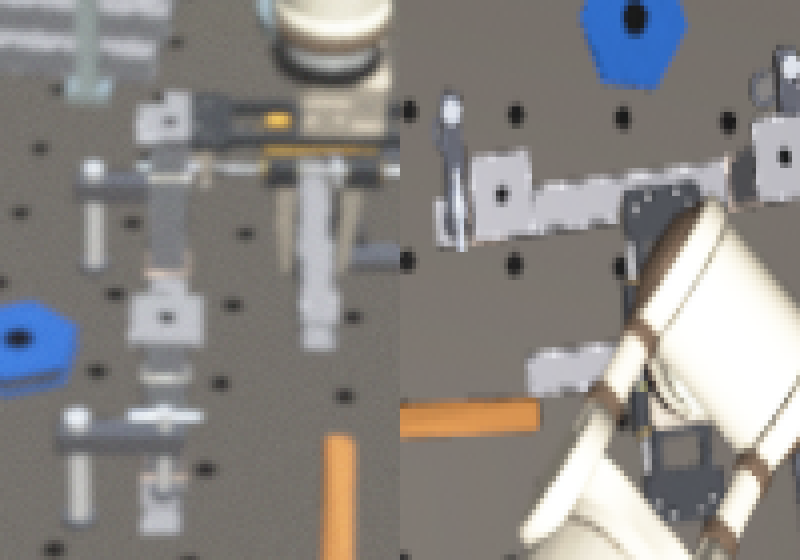

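```bash
cat >> h.py <<'E'
def prof(im,n,P,d,rng,across=None,w=0.006,k=7):
    """mean intensity vs offset s along world dir d from P, averaged across 'across'"""
    s=np.arange(rng[0],rng[1],.0005); g=im.min(2).astype(np.float32); out=0
    for a in np.linspace(-w,w,k):
        q=proj(n,P+s[:,None]*d+(a*across if across is not None else 0)).astype(np.float32)
        out=out+cv2.remap(g,q[:,:1],q[:,1:],cv2.INTER_LINEAR)[:,0]
    return s,out/k
def cross(s,v):
    lo,hi=v.min(),v.max(); h=(lo+hi)/2; i=np.where(np.diff(np.sign(v-h)))[0]
    return [round(float((s[j]+(h-v[j])/(v[j+1]-v[j])*.0005)*1000),2) for j in i],round(float(lo)),round(float(hi))
E
cat > fit.py <<'E'
import sys
from h import *
from rig import ctrl
def run(tag,dz=-.0045):
    ims={n:vision.grab_frame(n) for n in("top","side")}
    for n in ims: cv2.imwrite(f"pics/{n}{tag}.png",ims[n][...,::-1])
    st(); o=ctrl.get_obs(); R=o["tool_rot"]; z=R[:,2]
    c=o["ee_pos"]-.019*z+z*(-dz); ya=-R[:,1]; xa=R[:,0]; up=-z
    return ims,c,xa,ya,up
E
python3 - <<'E'
from h import *
from rig import ctrl
import json
ims={n:cv2.imread(f"pics/{n}3.png") for n in("top","side")}
o=ctrl.get_obs(); R=o["tool_rot"]; z=R[:,2]
c=o["ee_pos"]-.019*z+.0045*z; ya=-R[:,1]; xa=R[:,0]; up=-z
print("c",c)
for n in ims:
    s,v=prof(ims[n],n,c+.0125*up+.1*ya,ya,(-.02,.012),xa); print(n,"end+",cross(s,v))
    for yy in(.05,.065,.08):
        s,v=prof(ims[n],n,c+.0125*up+yy*ya,xa,(-.025,.025),ya,w=.008); print(n,"across",yy,cross(s,v))
    s,v=prof(ims[n],n,c+.0*up+.1*ya,up,(-.025,.025),xa); print(n,"end face vertical",np.round(v[::6]))
P=np.array([c+a*xa*.0125+b*ya*.1+e*up*.0125 for a in(-1,1) for b in(-1,1) for e in(-1,1)])
out=[]
for n,(x,y) in(("side",(365,180)),("top",(385,270))):
    im=cv2.resize(ims[n],None,fx=5,fy=5,interpolation=3)
    for p in proj(n,P): cv2.circle(im,tuple(int(v) for v in (p+.5)*5),2,(0,0,255),-1)
    out.append(im[y*5-250:y*5+250,x*5-200:x*5+200])
cv2.imwrite("pics/ov3.png",np.hstack(out))
E
```

```text
c [ 0.43487809 -0.19852541  0.14322633]
top end+ ([2.06], 113, 195)
top across 0.05 ([-11.86, 13.13], 88, 195)
top across 0.065 ([-12.81, 10.05], 108, 194)
top across 0.08 ([-12.43, 12.43], 112, 208)
top end face vertical [131. 133. 136. 140. 143. 147. 151. 155. 160. 163. 168. 172. 175. 178.
 180. 181. 183.]
side end+ ([-3.43, 10.02], 173, 194)
side across 0.05 ([-12.9, 9.8], 98, 193)
side across 0.065 ([-14.78, 11.19], 106, 192)
side across 0.08 ([-15.72, 13.03], 98, 195)
side end face vertical [108. 109. 112. 121. 145. 167. 182. 188. 189. 188. 183. 176. 175. 180.
 188. 192. 192.]
```

View pics/ov3.png

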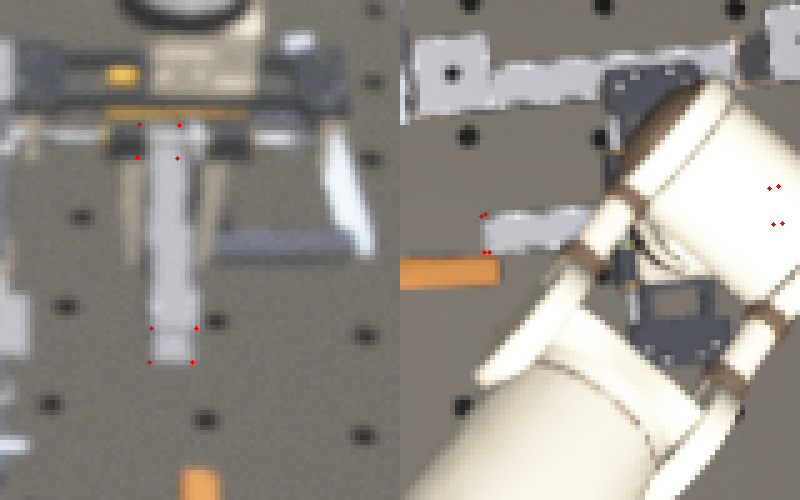

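Call:
servo_tool(steps=[[[0,-0.5,-1.4],[-0.4,-0.5,0],0],[[0,0,-1.2],[0,0,0],0],[[0,0,0],[0,0,0],0],[[0,0,0],[0,0,0],0]])

```text
time: 7.4
ee_pos: [0.4352, -0.2008, 0.1021]
tool_rot: [[0.993, 0.121, 0.001], [0.121, -0.993, 0.001], [0.001, -0.001, -1.0]]
wrist_force: [0.2, -0.0, -3.9]
grip_width: 0.0249
```

```bash
python3 - <<'E'
from h import *
st()
E
```

```text
t 7.4 p [ 0.4352 -0.2008  0.1021] grasp [ 0.4352 -0.2009  0.1211] yaw 6.95 fix wx -0.07 wy 0.06 (x-tilt 0.07) F [ 0.2 -0.  -3.9] w 0.0249
```

Call:
servo_tool(steps=[[[1.5,-0.3,-0.2],[0,0,-0.1],0],[[2,0.25,0],[0,0,0],0],[[2,0.25,0],[0,0,0],0],[[0.8,0.1,0],[0,0,0],0],[[0,0,0],[0,0,0],0],[[0,0,0],[0,0,0],0]])

```text
time: 8.15
ee_pos: [0.5005, -0.1979, 0.1022]
tool_rot: [[0.993, 0.12, 0.002], [0.12, -0.993, -0.0], [0.002, 0.001, -1.0]]
wrist_force: [0.0, -0.3, -2.6]
grip_width: 0.0249
```

```bash
python3 - <<'E'
from h import *
from rig import ctrl
st()
ims={}
for n in ("side","top"):
    ims[n]=vision.grab_frame(n)[...,::-1]; cv2.imwrite(f"pics/{n}4.png",ims[n])
o=ctrl.get_obs(); R=o["tool_rot"]; z=R[:,2]
c=o["ee_pos"]-.019*z+.0045*z; ya=-R[:,1]; xa=R[:,0]; up=-z
a=np.radians(6.83); X=np.array([np.cos(a),np.sin(a),0]); Y=np.array([-np.sin(a),np.cos(a),0]); d=c-[.5425,-.1915,.115]; print("rel seat",d@X,d@Y,d[2])
s=ims["side"];t=ims["top"]
cv2.imwrite("pics/c4.png",np.hstack([cv2.resize(s[130:240,290:360],(380,597),interpolation=3),cv2.resize(t[200:270,335:405],(410,410),interpolation=3)[:597] if 0 else cv2.copyMakeBorder(cv2.resize(t[200:280,340:400],(410,547),interpolation=3),0,50,0,0,cv2.BORDER_CONSTANT)]))
E
```

```text
t 8.15 p [ 0.5005 -0.1979  0.1022] grasp [ 0.5005 -0.1979  0.1212] yaw 6.88 fix wx 0.03 wy 0.14 (x-tilt 0.14) F [ 0.  -0.3 -2.6] w 0.0249
rel seat -0.042527045042786815 -0.0014347103346338983 0.0017480401296735698
```

View pics/c4.png

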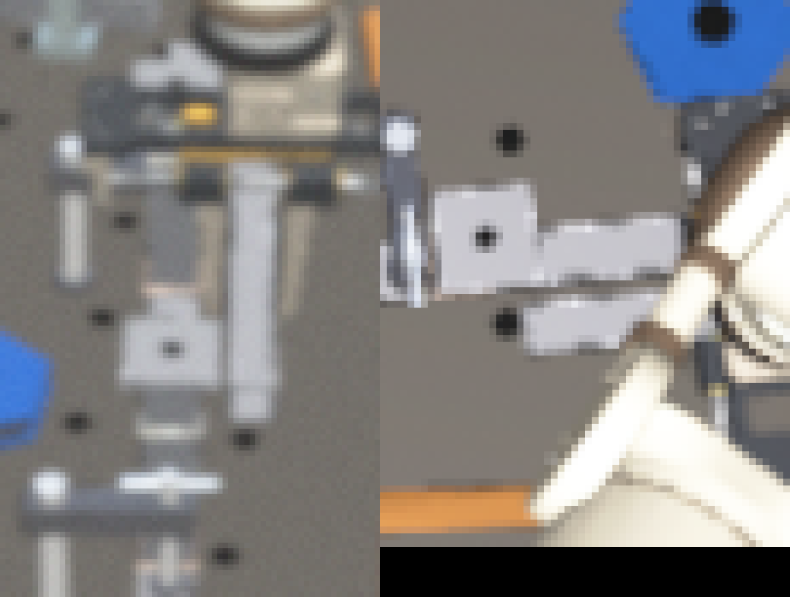

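```bash
cat > gap.py <<'E'
from h import *
from rig import ctrl
def meas(tag):
    ims={n:cv2.imread(f"pics/{n}{tag}.png") for n in("top","side")}
    o=ctrl.get_obs(); R=o["tool_rot"]; z=R[:,2]
    c=o["ee_pos"]-.019*z+.0045*z; ya=-R[:,1]; xa=R[:,0]; up=-z
    for n in ims:
        s,v=prof(ims[n],n,c-.0125*up+.1*ya,ya,(-.012,.012),xa,w=.009,k=11); print(n,"low edge +y end, offset mm:",cross(s,v))
    s,v=prof(ims["side"],"side",c+.0125*up+.1*ya,ya,(-.010,.010),xa,w=.009,k=11); print("seam",s[np.argmin(v)],np.round(v[::4]))
E
python3 -c "
from gap import *
meas(4)
# check pad_a +y edge & its top centre by same method
a=np.radians(6.83); X=np.array([np.cos(a),np.sin(a),0]); Y=np.array([-np.sin(a),np.cos(a),0]); S=np.array([.5425,-.1915,0])
for n in('top','side'):
    im=cv2.imread(f'pics/{n}0.png')
    for sg,w in((1,.006),(-1,.006)):
        P=S+120e-3*sg*Y+[0,0,.171]
        for nm,d,ac in(('x',X,Y),('y',Y,X)):
            s,v=prof(im,n,P+.015*(Y if nm=='x' else X),d,(-.034,.034),ac,w=.004); print(n,sg,nm,cross(s,v))
            s,v=prof(im,n,P-.015*(Y if nm=='x' else X),d,(-.034,.034),ac,w=.004); print(n,sg,nm,cross(s,v))
"
```

```text
top low edge +y end, offset mm: ([0.04], 65, 198)
side low edge +y end, offset mm: ([1.5], 81, 180)
seam 0.002500000000000011 [188. 188. 187. 184. 181. 176. 171. 171. 173. 176.]
top 1 x ([-25.8, 24.87], 115, 209)
top 1 x ([-24.93, 25.29], 99, 205)
top 1 y ([-26.31, 24.28, 33.48], 106, 211)
top 1 y ([23.56, 32.99], 110, 208)
top -1 x ([-24.8, 25.44], 98, 198)
top -1 x ([-30.05, -28.54, -26.11, 23.75], 106, 196)
top -1 y ([-25.46, 25.87], 107, 201)
top -1 y ([-27.5, -26.6, 25.96], 81, 198)
side 1 x ([-25.26, 26.08], 83, 152)
side 1 x ([-26.06, 25.63], 69, 150)
side 1 y ([-23.95, 26.75], 98, 151)
side 1 y ([-25.95, 27.81], 99, 152)
side -1 x ([-25.08, 26.81], 83, 157)
side -1 x ([-25.96, 25.16], 83, 153)
side -1 y ([-23.13, 31.28], 77, 158)
side -1 y ([24.18], 94, 153)
```

Call:
servo_tool(steps=[[[0.5,0.12,-0.2],[0,0.1,0],0],[[0.7,0.09,0],[0,0,0],0],[[0.7,0.09,0],[0,0,0],0],[[0,0,0],[0,0,0],0]])

```text
time: 8.75
ee_pos: [0.5205, -0.1949, 0.1001]
tool_rot: [[0.993, 0.119, 0.001], [0.119, -0.993, -0.0], [0.001, 0.001, -1.0]]
wrist_force: [-0.3, -0.1, -3.1]
grip_width: 0.0251
```

```bash
cat > rel.py <<'E'
from h import *
from rig import ctrl
st()
o=ctrl.get_obs(); R=o["tool_rot"]; z=R[:,2]; c=o["ee_pos"]-.019*z+.0045*z
a=np.radians(6.83); X=np.array([np.cos(a),np.sin(a),0]); Y=np.array([-np.sin(a),np.cos(a),0]); d=c-[.5425,-.1915,.115]; print("rel seat mm",np.round(1000*np.array([d@X,d@Y,d[2]]),2), "qd",np.abs(o["qd"]).max())
E
python3 rel.py
```

```text
t 8.75 p [ 0.5205 -0.1949  0.1001] grasp [ 0.5205 -0.1949  0.1191] yaw 6.83 fix wx 0.02 wy 0.05 (x-tilt 0.05) F [-0.3 -0.1 -3.1] w 0.0251
rel seat mm [-22.29  -0.74  -0.4 ] qd 0.3329664964262304
```

Call:
servo_tool(steps=[[[0.7,0.08,0.04],[0,0,0],0],[[0.7,0.08,0],[0,0,0],0],[[0.7,0.08,0],[0,0,0],0],[[0.1,0.01,0],[0,0,0],0],[[0,0,0],[0,0,0],0],[[0,0,0],[0,0,0],0]])

```text
time: 9.5
ee_pos: [0.544, -0.1921, 0.1003]
tool_rot: [[0.993, 0.119, 0.0], [0.119, -0.993, -0.0], [0.0, 0.0, -1.0]]
wrist_force: [0.7, 0.3, -3.1]
grip_width: 0.0247
```

```bash
python3 rel.py; python3 - <<'E'
from h import *
ims={}
for n in ("side","top"):
    ims[n]=vision.grab_frame(n)[...,::-1]; cv2.imwrite(f"pics/{n}5.png",ims[n])
s=ims["side"];t=ims["top"]
cv2.imwrite("pics/c5.png",np.hstack([cv2.resize(s[130:230,290:350],(360,600),interpolation=3),cv2.copyMakeBorder(cv2.resize(t[205:265,340:400],(420,420),interpolation=3),0,180,0,0,cv2.BORDER_CONSTANT)]))
E
python3 -c "
from gap import *
meas(5)"; python3 rel.py
```

```text
t 9.5 p [ 0.544  -0.1921  0.1003] grasp [ 0.544  -0.1921  0.1193] yaw 6.84 fix wx 0.02 wy 0.02 (x-tilt 0.02) F [ 0.7  0.3 -3.1] w 0.0247
rel seat mm [ 1.44 -0.79 -0.17] qd 0.1425284482669925
top low edge +y end, offset mm: ([7.98], 135, 198)
side low edge +y end, offset mm: ([1.67], 118, 182)
seam 0.009500000000000017 [182. 179. 170. 161. 150. 139. 130. 125. 121. 119.]
t 9.6 p [ 0.544  -0.1921  0.1003] grasp [ 0.544  -0.1921  0.1193] yaw 6.84 fix wx 0.02 wy 0.02 (x-tilt 0.02) F [ 0.6 -0.5 -3.1] w 0.0248
rel seat mm [ 1.4  -0.8  -0.16] qd 0.07516945918600405
```

View pics/c5.png

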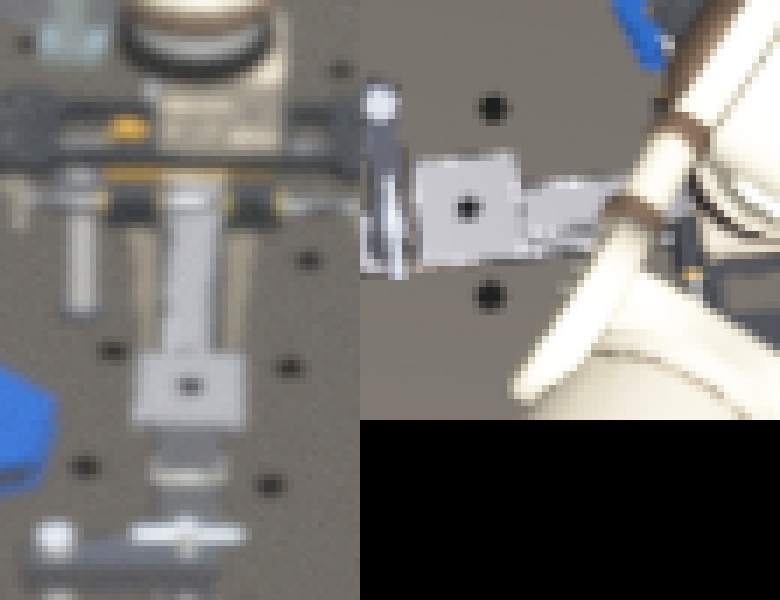

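Call:
servo_tool(steps=[[[-0.1,0,0],[0,0,0],0],[[0,0,0],[0,0,0],0],[[0,0,0],[0,0,0],0],[[0,0,0],[0,0,0],0],[[0,0,0],[0,0,0],0]])

```text
time: 10.22
ee_pos: [0.5427, -0.1922, 0.1004]
tool_rot: [[0.993, 0.119, 0.0], [0.119, -0.993, -0.0], [0.0, 0.0, -1.0]]
wrist_force: [0.4, -0.1, -3.0]
grip_width: 0.0248
```

```bash
python3 rel.py; python3 - <<'E'
from h import *
from rig import ctrl
im=vision.grab_frame("side"); cv2.imwrite("pics/side6.png",im[...,::-1])
o=ctrl.get_obs(); R=o["tool_rot"]; z=R[:,2]; c=o["ee_pos"]-.019*z+.0045*z; ya=-R[:,1]; xa=R[:,0]; up=-z
for yy in(.0,.02,.035,.05):
    s,v=prof(im,"side",c+.0125*up+yy*ya,xa,(-.022,.022),ya,w=.006); print("across",yy,cross(s,v))
P=np.array([c+a*xa*.0125+b*ya*.1+e*up*.0125 for a in(-1,1) for b in(-1,1) for e in(-1,1)])
a=np.radians(6.83); X=np.array([np.cos(a),np.sin(a),0]); Y=np.array([-np.sin(a),np.cos(a),0]); S=np.array([.5425,-.1915,0])
Q=np.array([S+Y*s*.12+X*i*.025+Y*j*.025+[0,0,.171] for s in(-1,1) for i in(-1,1) for j in(-1,1)]+[S+Y*.135+X*i*.015+[0,0,.1275] for i in (-1,1)])
b=cv2.resize(np.ascontiguousarray(im[...,::-1]),None,fx=6,fy=6,interpolation=3)
for A,col in((P,(0,0,255)),(Q,(0,255,0))):
    for p in proj("side",A): cv2.circle(b,tuple(int(v) for v in (p+.5)*6),2,col,-1)
cv2.imwrite("pics/ov6.png",b[130*6:230*6,270*6:370*6])
E
python3 rel.py
```

```text
t 10.225 p [ 0.5427 -0.1922  0.1004] grasp [ 0.5427 -0.1922  0.1194] yaw 6.82 fix wx 0.02 wy 0.02 (x-tilt 0.02) F [ 0.4 -0.1 -3. ] w 0.0248
rel seat mm [ 0.08 -0.71 -0.09] qd 0.14270642762208338
across 0.0 ([-14.57, 9.43], 113, 187)
across 0.02 ([-15.45, 8.2], 113, 194)
across 0.035 ([-13.44, 8.3], 125, 185)
across 0.05 ([-19.82, 12.89], 170, 185)
t 10.275 p [ 0.5427 -0.1922  0.1004] grasp [ 0.5427 -0.1922  0.1194] yaw 6.82 fix wx 0.02 wy 0.02 (x-tilt 0.02) F [ 0.  -0.7 -2.9] w 0.0248
rel seat mm [ 0.07 -0.74 -0.1 ] qd 0.14939130445319798
```

View pics/ov6.png

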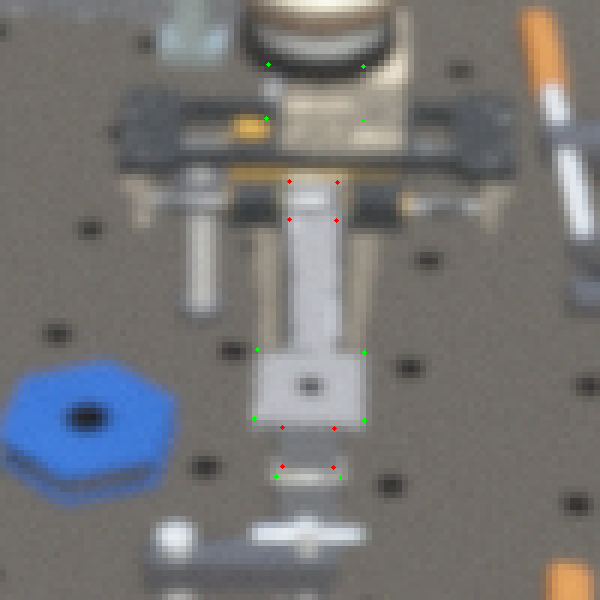

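Call:
servo_tool(steps=[[[0.1,0,0],[0,0,0],0],[[0,0,0],[0,0,0],0],[[0,0,0],[0,0,0],0],[[0,0,0],[0,0,0],0],[[0,0,0],[0,0,0],0],[[0,0,0],[0,0,0],0]])

```text
time: 11.02
ee_pos: [0.5438, -0.1922, 0.1004]
tool_rot: [[0.993, 0.119, 0.0], [0.119, -0.993, -0.0], [0.0, 0.0, -1.0]]
wrist_force: [0.0, 0.1, -3.2]
grip_width: 0.0249
```

```bash
python3 rel.py
```

```text
t 11.025 p [ 0.5438 -0.1922  0.1004] grasp [ 0.5438 -0.1922  0.1194] yaw 6.83 fix wx 0.02 wy 0.02 (x-tilt 0.02) F [ 0.   0.1 -3.2] w 0.0249
rel seat mm [ 1.18 -0.85 -0.12] qd 0.06073044802205189
```

The rail is steady, the wrist carries only its weight, and the pose is within tolerance. I'm handing the job in.

```bash
python3 -c "
from rig import finish_job
print(finish_job())"
```

```text
the job is handed in; nothing more can be done
None
```

I picked the rail up from its rests, backed it out, and brought it in under the pads along the stand's x. I handed the job in at about 11 s with the rail still held between the posts.

**Last checks against my estimate of the seat** (tool pose, assuming the rail had not shifted in the grip):

| Check | Reading |
|---|---|
| Across the stand (x) | +1.2 mm |
| Along the stand (y) | -0.85 mm |
| Height | -0.1 mm |
| In line with the stand | within about 0.1° |
| Level | within about 0.1° |
| Grip width | 24.9 mm |
| Wrist force | about 3 N, the rail's weight, with no sign of touching the stand |
| Joint speeds | under 0.1°/s |

**Where the cameras disagreed or could not see:**
- **Across the stand:** the side camera put the rail about 2.5 mm further towards the robot than the arm's pose. The top camera agreed with the arm to about 0.3 mm. I split the difference with a 1 mm shift, which leaves it inside the 6 mm tolerance either way.
- **Along the stand:** the two cameras differed by 1–2 mm on the rail's +y end, against a tolerance of 4.5 mm.
- **End gaps:** once seated, the pads and gripper hid both gaps. Centring therefore rests on the look taken just outside the posts and the arm's own pose.

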